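# Put the wide-mouth jars back in their stands

### The job

Put the four wide-mouth jars away on the lab bench: stand each one upright and flat on the floor of the grey stand that has its own shape and size (small round, large round, small square, large square). Set them down, do not drop them, and leave the two narrow-necked bottles where they stand, undisturbed.

Things in the scene. Friction and masses are not known exactly. Their poses are not given: they have to be found in the camera images.
- round_small: The small round jar. Loose upright round jar of white plastic with a wide orange screw cap (the cap is fixed on). Body 40 mm in diameter and 52 mm high, cap 34 mm in diameter on top, 70 mm high in all. Can be gripped from above by body or cap. Origin: centre of its underside; z is up. About 70 g.
- round_large: The large round jar. Loose upright round jar of white plastic with a wide orange screw cap (the cap is fixed on). Body 62 mm in diameter and 74 mm high, cap 52 mm in diameter on top, 96 mm high in all. Can be gripped from above by body or cap. Origin: centre of its underside; z is up. About 220 g.
- square_small: The small square jar. Loose upright jar of white plastic with a square body and a wide round orange screw cap (the cap is fixed on). Body 38 x 38 mm and 52 mm high, cap 31 mm in diameter on top, 70 mm high in all. Can be gripped from above across two flat sides or by the cap. Origin: centre of its underside; z is up, x and y are square to the flat sides. About 70 g.
- square_large: The large square jar. Loose upright jar of white plastic with a square body and a wide round orange screw cap (the cap is fixed on). Body 58 x 58 mm and 74 mm high, cap 46 mm in diameter on top, 96 mm high in all. Can be gripped from above across two flat sides or by the cap. Origin: centre of its underside; z is up, x and y are square to the flat sides. About 220 g.
- round_stand_small: The small round stand. Fixed low open stand of grey plastic, round, 14 mm high: one shallow recess 56 mm in diameter, walls 4 mm thick, its floor 4 mm above the bench. Origin: centre of its underside, on the bench; z is up.
- round_stand_large: The large round stand. Fixed low open stand of grey plastic, round, 14 mm high: one shallow recess 78 mm in diameter, walls 4 mm thick, its floor 4 mm above the bench. Origin: centre of its underside, on the bench; z is up.
- square_stand_small: The small square stand. Fixed low open stand of grey plastic, square, 14 mm high: one shallow recess 54 mm wide both ways, walls 4 mm thick, its floor 4 mm above the bench. Origin: centre of its underside, on the bench; z is up, x and y are square to its walls. Its jar goes in when turned to match within about 10 degrees (any quarter turn).
- square_stand_large: The large square stand. Fixed low open stand of grey plastic, square, 14 mm high: one shallow recess 74 mm wide both ways, walls 4 mm thick, its floor 4 mm above the bench. Origin: centre of its underside, on the bench; z is up, x and y are square to its walls. Its jar goes in when turned to match within about 10 degrees (any quarter turn).
- white_bottle: Bystander: narrow-necked round bottle of white plastic, 48 mm in diameter, 115 mm high, tapering to a small orange cap 25 mm wide. Loose; leave it alone. Origin: centre of its underside; z is up.
- amber_bottle: Bystander: narrow-necked round bottle of brown glass, 44 mm in diameter, 105 mm high, with a small black cap 25 mm wide. Loose; leave it alone. Origin: centre of its underside; z is up.
There are look-alikes about, which are no part of the job. Leave any yellow look-alike of the square_large alone.

How it is judged (in metres and radians):
At the end, for the whole second after the job is handed in: Each of the four jars stands in the stand of its own shape and size: centre within 13 mm of the stand's centre, underside on the stand's floor (less than 7.5 mm above the bench), upright within 0.08 rad, at rest and released; both narrow-necked bottles upright and within 20 mm of where they began (horizontal distance between round_small and round_stand_small below 0.013 m and z of round_small in the frame of round_stand_small below 0.0075 m and angle between each of round_small, round_large, square_small, square_large's own z axis and vertical below 0.08 rad and linear speed of each of round_small, round_large, square_small, square_large below 0.02 m/s and contact force between each of round_small, round_large, square_small, square_large and the fingers below 0.05 N and horizontal distance between round_large and round_stand_large below 0.013 m and z of round_large in the frame of round_stand_large below 0.0075 m and horizontal distance between square_small and square_stand_small below 0.013 m and z of square_small in the frame of square_stand_small below 0.0075 m and horizontal distance between square_large and square_stand_large below 0.013 m and z of square_large in the frame of square_stand_large below 0.0075 m and distance of each of white_bottle, amber_bottle from where it was at the start of the episode below 0.02 m and angle between each of white_bottle, amber_bottle's own z axis and vertical below 0.1 rad); the robot touches nothing.
It fails at once if a jar is let go in the air (clear of the bench by more than 50 mm with no finger on it) ((height (world z) of round_small above 0.05 m and contact force between round_small and the fingers below 0.001 N) or (height (world z) of round_large above 0.05 m and contact force between round_large and the fingers below 0.001 N) or (height (world z) of square_small above 0.05 m and contact force between square_small and the fingers below 0.001 N) or (height (world z) of square_large above 0.05 m and contact force between square_large and the fingers below 0.001 N)).
It fails at once if a narrow-necked bottle is knocked over or pushed more than 30 mm (distance of any of white_bottle, amber_bottle from where it was at the start of the episode above 0.03 m or angle between any of white_bottle, amber_bottle's own z axis and vertical above 0.5 rad).
It also fails if it takes over 109 s, if anything falls off the work surface, if the arm or the gripper's body presses on something with over 40 N, if the wrist force passes 120 N, or if a joint passes its speed limit or range.

### The arm

A 6-joint arm with a two-finger parallel gripper is mounted at the origin on the work surface. World frame = base frame: x ahead of the robot, y to its left, z up, the work surface at z = 0. Lengths are in mm, angles in rad, forces in N, time in s.
With the tool pointing down it reaches from about 300 to 875 mm from the base axis. Payload 4.2 kg.
Tool frame: the origin (TCP) lies at the very end of the fingers, on their centre line; the grasp point (between the pads) lies 19 mm behind it; z points along the fingers, y is the line along which they close (so a half turn about z gives the same grasp; the last joint's range is limited). The gripper opens to 85 mm and grips with 20 to 120 N. Pads are 22 mm wide; open, the fingers measure 114 mm over their backs; the gripper's body (76 mm by 85 mm) begins 54 mm behind the grasp point. The pads swing forward as they close: fully open they stand 13 mm farther back than shut.
Start: joints at [-1.128, 0.32, 1.565, -0, 1.257, -0.02], TCP at [256.717, -514.527, 231.338] pointing down, gripper open.
Joint ranges: [-3.11, 3.11], [-0.84, 2.01], [0.21, 2.61], [-1.34, 4.49], [0.05, 2.63], [-2.56, 2.56]. Speed limits (rad/s): [2.57, 2.57, 3.14, 3.14, 3.14, 3.14].

### API

Orientations are given as a rotation vector (axis times angle).
In Python, from rig import readout, capture, robot gives the robot as it stands.
- The arm moves only by the tool arm_command, never from a script. Its arguments are lists of equal length, an entry for each row: "delta_pos": the shift along the tool's x, y, z normalised to -1 to 1, where 1 is 80 mm, a list of three; "twist": the turn, a rotation vector about the tool's x, y, z normalised to -1 to 1, where 1 is pi rad, a list of three; "fingers": the closure, from 0 (fully open) to 1 (shut). A call has 1 to 12 rows; each row is the pose to reach, as a shift and turn from the pose commanded when the call began, along the tool's axes at that moment, turning the shorter way round; what a row does not reach only later rows make up. A row lasts 1/8 s, in which the tool goes at most 62.5 mm and 10.7 degrees, less where a joint would pass 70% of its speed; a pose out of reach is approached as far as the arm can. A call with a number of a shift or a turn outside -1 to 1 is refused whole. A call with a gripper value outside its range is refused whole. The fingers move at their own pace and stop on an object; "force" is the grip in N (left out, the last holds). Time passes only in rows, so rows that repeat a pose let the fingers close. It gives the time, the measured TCP pose, the force, the opening and the grip force at its end, in the units of the state.
- readout.sense(): the state, without advancing time (a new reading comes with each control period).
- capture(name): name is "scene" or "top" or "wrist"; returns a dict with "color" (480x640x3 uint8, red, green, blue), "intrinsics" (3x3 intrinsics, pixels), "rvec" (rotation vector, rad) and "tvec" (3), from world to camera coordinates, as OpenCV has them; the wrist camera has in their place "mount" (4x4, takes a point from camera to tool coordinates, whose origin is the TCP and whose axes are the flange's). Camera axes: x right, y down, z forward; pixel columns grow to the right and rows downward; lengths in mm; the calibration is good to about 2 mm. A picture is of the moment at which its call begins: read the wrist's pose just before it. There is no depth.
- robot.close_job(): hands the job in; it is judged then, once.
The state is a dict: "time_s": time; "joints": joint angles; "qd": joint speeds; "joint_efforts": joint torques, N m; "position": TCP position; "orientation": TCP orientation; "contact_force": force on the tool from outside, world axes, zero at the start; "wrist_torque": the same for the moment, N m; "gripper_width": opening from 0.0 (shut) to 1.0 (fully open); "finger_force": force on a finger pad.
Only numpy, scipy, OpenCV 4.12 (cv2) and the standard library are available. Lean on these libraries where they do the work, as an engineer would, in place of code of your own. Each camera call takes 0.05 s, during which the arm holds its last target. There are 200 camera calls.

## Working session

There is one attempt and no reset: what is moved stays moved. The work goes in short steps, Python scripts to look and compute and a tool call to move; the robot and the scene stay as the last step left them, time stands still between calls to the robot, and variables do not carry over. Pictures are saved under pics/ and viewed, at most 14 in all, crops included, and the job is handed in when it is done.

Besides the shell and the picture viewer there is one more tool, called after "Emit:" in YAML: its name, and indented under it one key for each argument. arm_command: Moves the arm, as the interface text tells. Its arguments: {"type":"object","properties":{"delta_pos":{"type":"array","items":{"type":"array","items":{"type":"number"}}},"twist":{"type":"array","items":{"type":"array","items":{"type":"number"}}},"fingers":{"type":"array","items":{"type":"number"}},"force":{"type":"number"}},"required":["delta_pos","twist","fingers"]}

```bash
ls; mkdir -p pics
python3 - <<'E'
from rig import readout,capture
import cv2,numpy as np,pickle
d={}
for n in("scene","top"):
    c=capture(n);d[n]=c;cv2.imwrite(f"pics/{n}0.png",c["color"][...,::-1]);R=cv2.Rodrigues(np.array(c["rvec"]))[0];print(n,(-R.T@np.array(c["tvec"]).ravel()).round(),np.array(c["intrinsics"])[0].round(1),R.round(3))
pickle.dump(d,open("d0.pkl","wb"))
print(readout.sense()); print(capture("wrist")["mount"])
E
```

```text
pics
scene [ 874.  507. 1081.] [571.4   0.  328.3] [[-0.78   0.626 -0.01 ]
 [ 0.539  0.662 -0.522]
 [-0.32  -0.412 -0.853]]
top [ 372.   10. 1092.] [464.4   0.  315.3] [[-0.03  -1.    -0.006]
 [-0.995  0.03  -0.09 ]
 [ 0.091  0.004 -0.996]]
{'time_s': 0.1, 'joints': array([-1.12800309e+00,  3.20231122e-01,  1.56556979e+00, -1.98782955e-05,
        1.25742100e+00, -1.99957535e-02]), 'qd': array([ 0.00092203, -0.0021411 , -0.00273877,  0.00088218,  0.00214538,
       -0.00060185]), 'joint_efforts': array([-6.12660751e-04, -4.16409802e+01, -2.34704196e+01, -1.50607384e-04,
        4.90684382e-03, -9.57810556e-06]), 'position': array([ 256.51536976, -514.12049841,  230.55958276]), 'orientation': array([-3.05631254e+00, -7.20122345e-01,  5.65745339e-04]), 'contact_force': array([-0.35038051, -0.23001316,  0.16461429]), 'wrist_torque': array([ 0.03668815, -0.03640046, -0.00039709]), 'finger_force': 0.0, 'gripper_width': 0.9998663269562762}
[[-1.17552534e-03 -9.65910351e-01 -2.58874125e-01  6.60031152e+01]
 [ 9.99999293e-01 -1.08863265e-03 -4.79008741e-04  8.42959011e-01]
 [ 1.80860678e-04 -2.58874504e-01  9.65910947e-01 -1.42605077e+02]
 [ 0.00000000e+00  0.00000000e+00  0.00000000e+00  1.00000000e+00]]
```

View pics/top0.png

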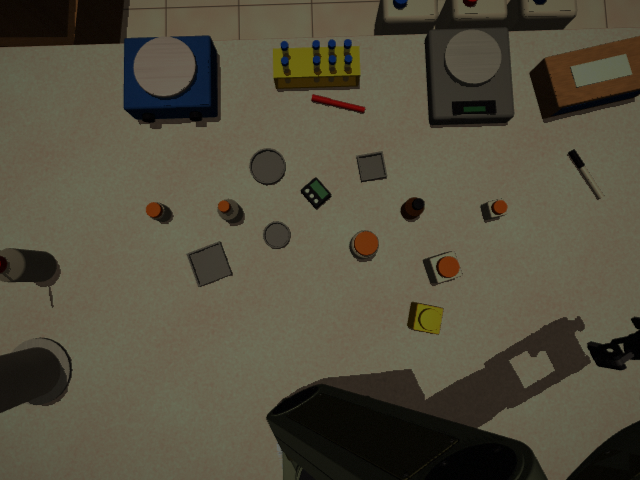

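View pics/scene0.png

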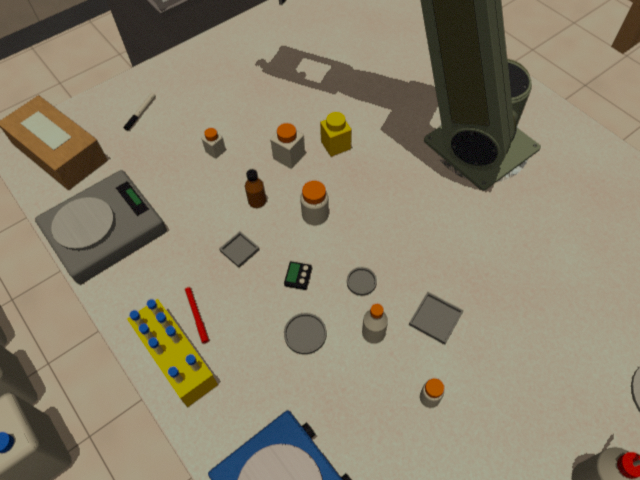

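The top view (up = +x, left = +y) shows these pixel positions:
- **Jars:** round_small (157,211), round_large (365,243), square_small (498,208), square_large (446,267).
- **Yellow decoy:** (427,318).
- **Bottles:** white (230,210), amber (412,208).
- **Stands:** large round (267,166), small round (277,235), small square (371,166), large square (209,263).

The scene view shows the same objects, and none are hidden.

```bash
cat > h.py <<'E'
import cv2,numpy as np,pickle
from scipy.spatial.transform import Rotation as Ro
def cam(c,s=None):
    "camera centre and cam->world rotation"
    if "mount" in c:
        T=np.array(c["mount"]);Rw=Ro.from_rotvec(s["orientation"]).as_matrix()
        return Rw@T[:3,3]+s["position"],Rw@T[:3,:3]
    R=cv2.Rodrigues(np.array(c["rvec"],float))[0];return -R.T@np.array(c["tvec"],float).ravel(),R.T
def cast(c,px,z,s=None):
    C,R=cam(c,s);px=np.atleast_2d(px).astype(float)
    d=np.c_[px,np.ones(len(px))]@np.linalg.inv(c["intrinsics"]).T@R.T
    return C+d*((z-C[2])/d[:,2])[:,None]
def orange(img):
    h=cv2.cvtColor(img,cv2.COLOR_RGB2HSV);return cv2.inRange(h,(3,170,90),(14,255,255))
def blobs(m,amin):
    n,l,st,ce=cv2.connectedComponentsWithStats(m);return [(ce[i],st[i],(l==i).astype(np.uint8)) for i in range(1,n) if st[i][4]>=amin]
E
python3 - <<'E'
from h import *
d=pickle.load(open("d0.pkl","rb"))
for n in d:
    c=d[n];img=c["color"];print(n)
    for ce,st,m in blobs(orange(img),40):
        print(" orange",ce.round(1),st[4],*[cast(c,ce,z)[0,:2].round(1) for z in(61,85,105)])
    h=cv2.cvtColor(cv2.GaussianBlur(img,(3,3),0),cv2.COLOR_RGB2HSV)
    seeds=dict(rl=(267,166),rs=(277,235),ss=(371,166),sl=(209,263)) if n=="top" else dict(rl=(305,333),rs=(362,281),ss=(240,249),sl=(436,318))
    for k,(u,v) in seeds.items():
        bg=np.median(img[v-45:v+45,u-45:u+45].reshape(-1,3),0).astype(float).sum() 
        m=(img.astype(int).sum(2)<0.8*bg).astype(np.uint8)
        m=cv2.morphologyEx(m,cv2.MORPH_CLOSE,np.ones((5,5)));m=cv2.morphologyEx(m,cv2.MORPH_OPEN,np.ones((3,3)))
        b=[x for x in blobs(m,100) if x[2][v,u]]
        if not b: print(k,"none",img[v,u],bg);continue
        ct=max(cv2.findContours(b[0][2],0,cv2.CHAIN_APPROX_NONE)[0],key=cv2.contourArea)[:,0]
        w=cast(c,ct,10)[:,:2].astype(np.float32)
        if k[0]=='r': print(k,[np.round(x,1) for x in cv2.minEnclosingCircle(w)],np.round(cv2.fitEllipse(w)[0],1))
        else: print(k,[np.round(x,1) for x in cv2.minAreaRect(w)])
E
```

```text
scene
 orange [285.9 131.2] 157 [ 374.7 -292.9] [ 386.4 -274.1] [ 396.2 -258.4]
 orange [210.6 133.1] 75 [ 516.9 -401.7] [ 525.3 -380.3] [ 532.3 -362.5]
 orange [314.  190.5] 194 [ 430.7 -112.5] [441.2 -98. ] [449.9 -85.8]
rl [array([642.4, 124.1]), np.float64(44.9)] [641.7 124.6]
rs [array([477.4, 106.4]), np.float64(34.8)] [477.3 106.3]
ss [array([ 633.8, -121.9]), array([66.6, 69.8]), np.float64(8.1)]
sl [array([414.6, 264.8]), array([88.5, 82.8]), np.float64(19.2)]
top
 orange [223.1 205.6] 90 [539.5 218.8] [535.6 213.9] [532.4 209.9]
 orange [500.3 206.3] 130 [ 518.7 -401.6] [ 515.3 -392.1] [ 512.5 -384.1]
 orange [152.6 209.1] 158 [536.5 377.5] [532.6 368.9] [529.4 361.8]
 orange [365.9 242.6] 424 [446.5 -98.3] [444.7 -95.8] [443.3 -93.7]
 orange [448.7 266.3] 328 [ 388.3 -279. ] [ 387.9 -272.3] [ 387.5 -266.7]
rl [array([638.4, 123.8]), np.float64(45.6)] [639. 123.]
rs [array([474.8, 104.9]), np.float64(33.7)] [475.1 104.8]
ss [array([ 630.4, -123.3]), array([67.7, 64.2]), np.float64(8.0)]
sl [array([411.6, 262.9]), array([85.9, 86.4]), np.float64(18.8)]
```

Emit:
arm_command:
  delta_pos:
    - [0.6,-0.4,0]
    - [1,-0.6,0]
    - [1,-0.6,0]
    - [1,-0.6,0]
    - [1,-0.6,0]
    - [1,-0.6,0]
    - [1,-0.6,0]
  twist:
    - [0,0,-0.3527]
    - [0,0,-0.3527]
    - [0,0,-0.3527]
    - [0,0,-0.3527]
    - [0,0,-0.3527]
    - [0,0,-0.3527]
    - [0,0,-0.3527]
  fingers: [0,0,0,0,0,0,0]

```text
time_s: 1.02
position: [306.8, -435.7, 231.0]
orientation: [-2.223, -2.219, -0.0]
contact_force: [-0.5, 0.2, -0.8]
gripper_width: 1.002
finger_force: 0.0
```

Emit:
arm_command:
  delta_pos:
    - [0.7,0.7,0]
    - [1,1,0]
    - [1,1,0]
  twist:
    - [0,0,0]
    - [0,0,0]
    - [0,0,0]
  fingers: [0,0,0]

```text
time_s: 1.4
position: [388.6, -353.8, 231.2]
orientation: [-2.219, -2.223, -0.001]
contact_force: [-0.5, -0.7, -0.6]
gripper_width: 1.0
finger_force: 0.0
```

Emit:
arm_command:
  delta_pos:
    - [0.8,0,0]
    - [0.8,0,0]
    - [0.8,0,0]
  twist:
    - [0,0,0]
    - [0,0,0]
    - [0,0,0]
  fingers: [0,0,0]

```text
time_s: 1.78
position: [386.7, -292.7, 231.6]
orientation: [2.222, 2.219, -0.001]
contact_force: [-0.4, -0.3, 0.9]
gripper_width: 0.999
finger_force: 0.0
```

```bash
cat > look.py <<'E'
import sys
from h import *
from rig import readout,capture
def look(name):
    s=readout.sense();c=capture("wrist");pickle.dump((s,c),open(name+".pkl","wb"));cv2.imwrite(f"pics/{name}.png",c["color"][...,::-1])
    x=Ro.from_rotvec(s["orientation"]).as_matrix()
    print("t",s["time_s"],"pos",s["position"].round(1),"yaw",np.degrees(np.arctan2(x[1,0],x[0,0])).round(2),"F",s["contact_force"].round(1),"w",round(s["gripper_width"],3))
    return s,c
def caps(s,c,z):
    for ce,st,m in blobs(orange(c["color"]),200): print("cap",ce.round(),st[4],cast(c,ce,z,s)[0,:2].round(1))
if __name__=="__main__":
    s,c=look(sys.argv[1])
    for z in map(float,sys.argv[2:]): caps(s,c,z)
E
python3 look.py w1 85 96
```

```text
t 1.775 pos [ 386.7 -292.7  231.6] yaw 89.94 F [-0.4 -0.3  0.9] w 0.999
cap [329. 193.] 2559 [ 390.4 -270.6]
cap [329. 193.] 2559 [ 390.3 -268.9]
```

View pics/w1.png

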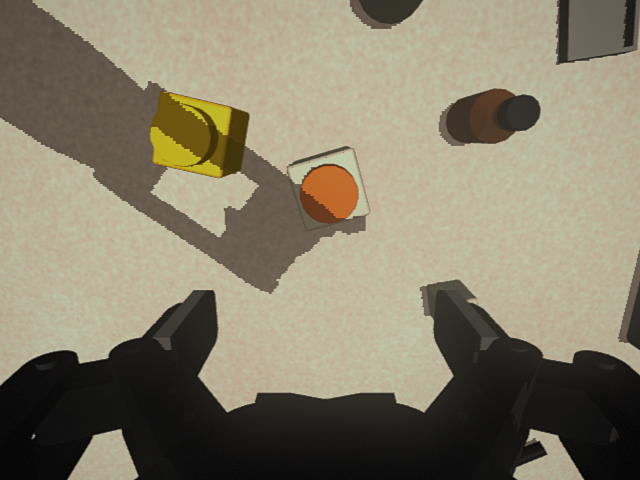

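The wrist view shows the square_large cap at (329,193). Its shoulder corners are near (288,166), (352,147) and (369,213), so the jar is turned about 15°. The yellow decoy is at (200,135), clear of the finger path.

Run:
```python
from h import *
s,c=pickle.load(open("w1.pkl","rb"))
p=cast(c,[(290,168),(352,148),(369,213),(306,230)],74,s)[:,:2];print(p.round(1),p.mean(0),np.roll(p,-1,0)[:,:]-p)
e=np.roll(p,-1,0)-p;print(np.degrees(np.arctan2(e[:,1],e[:,0]))%90,np.linalg.norm(e,axis=1))
print("yellow",cast(c,[(182,136),(200,135)],96,s)[:,:2],"amber",cast(c,(520,112),105,s))
```

```text
[[ 359.  -251.3]
 [ 409.3 -235.5]
 [ 424.6 -288.9]
 [ 371.2 -303.6]] [ 391.01937384 -269.80093134] [[ 50.38706467  15.77054307]
 [ 15.25603304 -53.38760612]
 [-53.41448175 -14.66429267]
 [-12.22861596  52.28135572]]
[17.37949021 15.94780822 15.3516265  13.16481677] [52.79740822 55.52461645 55.39086874 53.69245016]
yellow [[ 281.77048307 -225.98195943]
 [ 295.15247103 -225.2995957 ]] amber [[ 525.12300765 -210.26577036  105.        ]]
```

Emit:
arm_command:
  delta_pos:
    - [0.27,0.04,0.4]
    - [0.27,0.04,1]
    - [0.27,0.04,1]
  twist:
    - [0,0,-0.086]
    - [0,0,-0.086]
    - [0,0,-0.086]
  fingers: [0,0,0]

```text
time_s: 2.2
position: [388.0, -270.0, 148.7]
orientation: [-1.901, -2.492, 0.001]
contact_force: [-0.1, -0.2, 0.5]
gripper_width: 1.002
finger_force: 0.0
```

Emit:
arm_command:
  delta_pos:
    - [0,0,0.25]
    - [0,0,0.5]
    - [0,0,0.5]
    - [0,0,0.5]
  twist:
    - [0,0,0]
    - [0,0,0]
    - [0,0,0]
    - [0,0,0]
  fingers: [0,0,0,0]

```text
time_s: 2.7
position: [391.1, -271.5, 112.9]
orientation: [1.902, 2.497, -0.0]
contact_force: [-0.3, 0.0, -0.2]
gripper_width: 0.997
finger_force: 0.0
```

```bash
python3 look.py w2 85
```

```text
t 2.7 pos [ 391.1 -271.5  112.9] yaw 105.4 F [-0.3  0.  -0.2] w 0.997
cap [319. 269.] 5266 [ 388.3 -270.7]
```

View pics/w2.png

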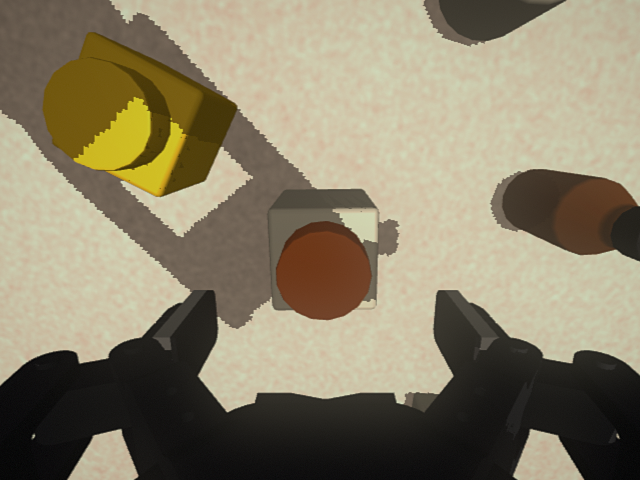

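The jar is square to the view with its cap at (323,270), centred between the fingers at about 327. Next I go down, grip and lift.

Emit:
arm_command:
  delta_pos:
    - [0,0,0.35]
    - [0,0,0.7]
    - [0,0,0.97]
    - [0,0,0.97]
    - [0,0,0.97]
    - [0,0,0.97]
    - [0,0,0.97]
    - [0,0,0.97]
    - [0,0,0.97]
    - [0,0,0.97]
  twist:
    - [0,0,0]
    - [0,0,0]
    - [0,0,0]
    - [0,0,0]
    - [0,0,0]
    - [0,0,0]
    - [0,0,0]
    - [0,0,0]
    - [0,0,0]
    - [0,0,0]
  fingers: [0,0,0,0,1,1,1,1,1,1]
  force: 40

```text
time_s: 4.0
position: [391.0, -271.1, 35.2]
orientation: [1.9, 2.498, -0.0]
contact_force: [-0.6, -0.3, 7.9]
gripper_width: 0.675
finger_force: 44.1
```

Emit:
arm_command:
  delta_pos:
    - [0,0,-0.1]
    - [0,0,-0.3]
    - [0,0,-0.6]
    - [0,0,-1]
    - [0,0,-1]
  twist:
    - [0,0,0]
    - [0,0,0]
    - [0,0,0]
    - [0,0,0]
    - [0,0,0]
  fingers: [1,1,1,1,1]

```text
time_s: 4.62
position: [391.3, -271.1, 115.8]
orientation: [1.899, 2.496, 0.0]
contact_force: [-0.7, 0.0, -1.8]
gripper_width: 0.672
finger_force: 43.5
```

Emit:
arm_command:
  delta_pos:
    - [0,0,-0.3]
    - [0,0,-0.7]
    - [0,0,-1]
    - [0,0,-1]
  twist:
    - [0,0,0.03]
    - [0,0,0.0856]
    - [0,0,0.0856]
    - [0,0,0.0856]
  fingers: [1,1,1,1]

```text
time_s: 5.12
position: [390.5, -270.5, 194.0]
orientation: [2.218, 2.222, 0.0]
contact_force: [0.6, -0.2, -0.5]
gripper_width: 0.675
finger_force: 43.7
```

Emit:
arm_command:
  delta_pos:
    - [0.2,0.1,0]
    - [0.6,0.2,0]
    - [1,0.275,0]
  twist:
    - [0,0,0]
    - [0,0,0]
    - [0,0,0]
  fingers: [1,1,1]

```text
time_s: 5.5
position: [411.5, -188.1, 191.8]
orientation: [-2.218, -2.22, 0.001]
contact_force: [1.0, -0.1, -1.7]
gripper_width: 0.676
finger_force: 43.7
```

Emit:
arm_command:
  delta_pos:
    - [0.5,0,0]
    - [1,0,0]
  twist:
    - [0,0,0]
    - [0,0,0]
  fingers: [1,1]

```text
time_s: 5.75
position: [410.9, -107.8, 191.9]
orientation: [-2.218, -2.22, 0.002]
contact_force: [1.2, -1.2, -2.4]
gripper_width: 0.679
finger_force: 43.7
```

Emit:
arm_command:
  delta_pos:
    - [0.5,0,0]
    - [1,0,0]
  twist:
    - [0,0,0]
    - [0,0,0]
  fingers: [1,1]

```text
time_s: 6.0
position: [410.5, -27.9, 192.0]
orientation: [-2.218, -2.221, 0.003]
contact_force: [1.6, 0.5, -2.0]
gripper_width: 0.674
finger_force: 43.7
```

Emit:
arm_command:
  delta_pos:
    - [0.5,0,0]
    - [1,0,0]
  twist:
    - [0,0,0]
    - [0,0,0]
  fingers: [1,1]

```text
time_s: 6.25
position: [410.2, 51.9, 192.0]
orientation: [-2.218, -2.222, 0.004]
contact_force: [0.7, -0.2, -2.5]
gripper_width: 0.675
finger_force: 43.7
```

Emit:
arm_command:
  delta_pos:
    - [0.5,0,0]
    - [1,0,0]
  twist:
    - [0,0,0]
    - [0,0,0]
  fingers: [1,1]

```text
time_s: 6.5
position: [409.9, 131.7, 191.9]
orientation: [-2.218, -2.222, 0.004]
contact_force: [0.6, -0.3, -1.1]
gripper_width: 0.673
finger_force: 43.7
```

Emit:
arm_command:
  delta_pos:
    - [0.5,0,0]
    - [1,0,0]
  twist:
    - [0,0,0]
    - [0,0,0]
  fingers: [1,1]

```text
time_s: 6.75
position: [409.7, 211.5, 191.8]
orientation: [-2.218, -2.223, 0.005]
contact_force: [0.5, -0.3, -1.4]
gripper_width: 0.672
finger_force: 43.7
```

```bash
python3 look.py w3
```

```text
t 6.75 pos [409.7 211.5 191.8] yaw 90.12 F [ 0.5 -0.3 -1.4] w 0.672
```

View pics/w3.png

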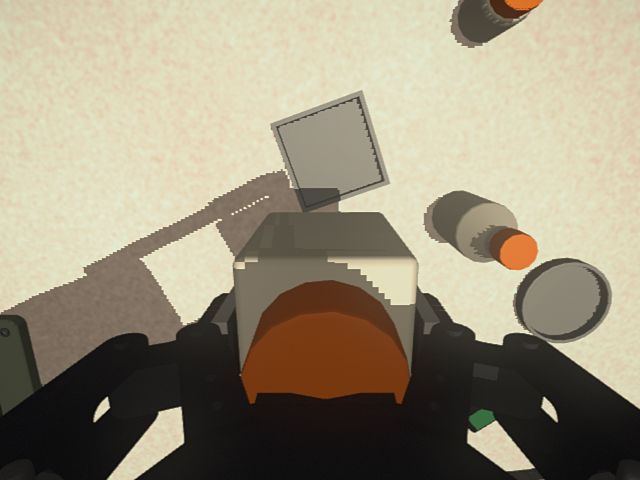

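The held jar is aligned in the fingers. The large square stand's rim corners are at (271,125), (361,91), (389,183) and (303,211). The jar's lower front edge is at row 212, columns 268–380.

Run:
```python
from h import *
s,c=pickle.load(open("w3.pkl","rb"))
p=cast(c,[(271,125),(361,91),(389,183),(303,211)],14,s)[:,:2]
e=np.roll(p,-1,0)-p;print(p.mean(0),np.degrees(np.arctan2(e[:,1],e[:,0]))%90,np.linalg.norm(e,axis=1))
print(cast(c,[(270,212),(380,212)],157-1,s)-s["position"])
print("white",cast(c,(518,250),115,s)[0],"rs stand",cast(c,(562,300),13,s)[0])
```

```text
[414.97613383 263.17277964] [19.65980928 19.39462814 18.30767054 19.338363  ] [80.13400617 80.3434124  80.22462336 78.45071946]
[[-27.03340368  29.26622318 -35.82122486]
 [ 28.09398001  29.34371606 -35.82122486]]
white [532.3616364  208.24726003 115.        ] rs stand [638.22115388 126.06075591  13.        ]
```

Emit:
arm_command:
  delta_pos:
    - [0.4,0.03,0]
    - [0.65,0.05,0.3]
    - [0.65,0.05,0.7]
    - [0.65,0.05,1]
    - [0.65,0.05,1]
  twist:
    - [0,0,-0.05]
    - [0,0,-0.106]
    - [0,0,-0.106]
    - [0,0,-0.106]
    - [0,0,-0.106]
  fingers: [1,1,1,1,1]

```text
time_s: 7.42
position: [412.7, 261.0, 110.7]
orientation: [-1.818, -2.558, 0.011]
contact_force: [-0.0, 0.9, -1.7]
gripper_width: 0.668
finger_force: 43.6
```

Emit:
arm_command:
  delta_pos:
    - [0,0,0.3]
    - [0,0,0.6]
    - [0,0,0.6]
    - [0,0,0.6]
  twist:
    - [0,0,0]
    - [0,0,0]
    - [0,0,0]
    - [0,0,0]
  fingers: [1,1,1,1]

```text
time_s: 7.92
position: [416.0, 262.3, 66.7]
orientation: [1.82, 2.56, 0.003]
contact_force: [-0.4, -0.2, -1.2]
gripper_width: 0.673
finger_force: 43.7
```

Emit:
arm_command:
  delta_pos:
    - [0.02,-0.02,0.12]
    - [0.02,-0.02,0.24]
    - [0.02,-0.02,0.3]
    - [0.02,-0.02,0.34]
    - [0.02,-0.02,0.34]
    - [0.02,-0.02,0.34]
  twist:
    - [0,0,0]
    - [0,0,0]
    - [0,0,0]
    - [0,0,0]
    - [0,0,0]
    - [0,0,0]
  fingers: [1,1,1,1,1,1]

```text
time_s: 8.68
position: [413.1, 262.6, 39.2]
orientation: [-1.821, -2.56, 0.001]
contact_force: [-3.0, -1.5, 5.8]
gripper_width: 0.671
finger_force: 44.7
```

Emit:
arm_command:
  delta_pos:
    - [0,0,0]
    - [0,0,0]
    - [0,0,0]
    - [0,0,0]
    - [0,0,-0.2]
    - [0,0,-0.6]
    - [0,0,-1]
    - [0,0,-1]
  twist:
    - [0,0,0]
    - [0,0,0]
    - [0,0,0]
    - [0,0,0]
    - [0,0,0]
    - [0,0,0]
    - [0,0,0]
    - [0,0,0]
  fingers: [0,0,0,0,0,0,0,0]

```text
time_s: 9.68
position: [414.9, 263.7, 120.7]
orientation: [1.819, 2.558, 0.008]
contact_force: [0.4, -0.2, -0.8]
gripper_width: 1.0
finger_force: 0.0
```

Emit:
arm_command:
  delta_pos:
    - [0,0,-0.4]
    - [0,0,-0.8]
    - [0,0,-0.8]
  twist:
    - [0,0,0.05]
    - [0,0,0.106]
    - [0,0,0.106]
  fingers: [0,0,0]

```text
time_s: 10.05
position: [414.2, 263.3, 183.5]
orientation: [2.219, 2.223, 0.005]
contact_force: [0.6, 0.1, -0.5]
gripper_width: 1.002
finger_force: 0.0
```

Emit:
arm_command:
  delta_pos:
    - [0.5,0.5,0]
    - [1,1,0]
    - [1,1,0]
  twist:
    - [0,0,0]
    - [0,0,0]
    - [0,0,0]
  fingers: [0,0,0]

```text
time_s: 10.42
position: [494.6, 344.6, 179.1]
orientation: [-2.217, -2.225, 0.004]
contact_force: [-1.4, -1.0, -0.5]
gripper_width: 0.999
finger_force: 0.0
```

```bash
python3 look.py w4 61 70
python3 - <<'E'
from look import *
c=capture("top")
for ce,st,m in blobs(orange(c["color"]),40): print(ce.round(1),cast(c,ce,89)[0,:2].round(1),cast(c,ce,61)[0,:2].round(1))
E
```

```text
t 10.425 pos [494.6 344.6 179.1] yaw 90.22 F [-1.4 -1.  -0.5] w 0.999
cap [385. 192.] 1698 [538.3 372.5]
cap [221. 358.] 1356 [409.8 235.4]
cap [385. 192.] 1698 [536.8 373.8]
cap [221. 358.] 1356 [412.8 241.4]
[575.3  79.4] [ 794.8 -576. ] [ 806.7 -592.4]
[223.1 205.6] [534.9 213. ] [539.4 218.7]
[500.1 206.3] [ 514.7 -390. ] [ 518.7 -401.2]
[152.6 209.1] [531.8 367.4] [536.3 377.3]
[365.9 242.7] [444.3 -95.3] [446.3 -98.2]
[197.9 263.4] [410.4 269.1] [411.5 276.4]
```

View pics/w4.png

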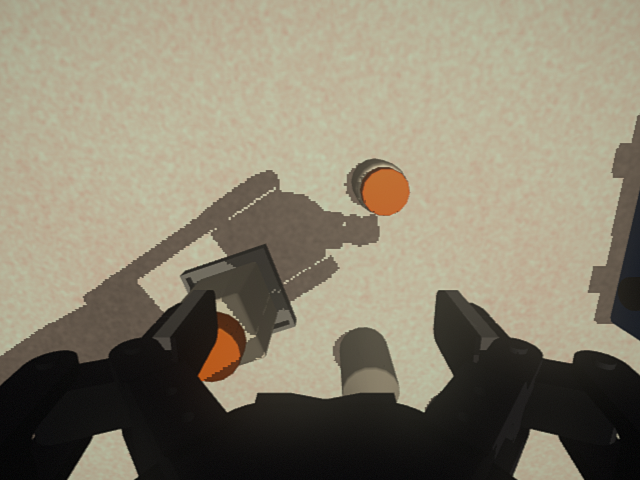

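square_large stands in its stand, at about (240,310). round_small's cap is at (385,192), or world (537,374). The white bottle is upright at (365,365).

Emit:
arm_command:
  delta_pos:
    - [0.37,0.53,0]
    - [0.37,0.53,0.4]
    - [0.37,0.53,1]
    - [0.37,0.53,1]
    - [0.37,0.53,1]
  twist:
    - [0,0,0]
    - [0,0,0]
    - [0,0,0]
    - [0,0,0]
    - [0,0,0]
  fingers: [0,0,0,0,0]

```text
time_s: 11.15
position: [535.8, 372.4, 104.0]
orientation: [2.22, 2.223, 0.002]
contact_force: [-0.1, -0.2, 0.8]
gripper_width: 0.998
finger_force: 0.0
```

```bash
python3 look.py w5 67
```

```text
t 11.15 pos [535.8 372.4 104. ] yaw 90.08 F [-0.1 -0.2  0.8] w 0.998
cap [324. 265.] 2611 [536.2 373.4]
cap [ 99. 467.] 1005 [396.8 241. ]
```

Emit:
arm_command:
  delta_pos:
    - [0.01,0,0.4]
    - [0.01,0,0.8]
    - [0.01,0,1]
    - [0.01,0,1]
  twist:
    - [0,0,0]
    - [0,0,0]
    - [0,0,0]
    - [0,0,0]
  fingers: [0,0,0,0]

```text
time_s: 11.7
position: [535.7, 373.3, 22.8]
orientation: [2.22, 2.223, -0.0]
contact_force: [-0.8, -0.2, -0.3]
gripper_width: 1.003
finger_force: 0.0
```

Emit:
arm_command:
  delta_pos:
    - [0,0,0.05]
    - [0,0,0.05]
    - [0,0,0.05]
    - [0,0,0.05]
    - [0,0,0.05]
    - [0,0,0.05]
    - [0,0,0.05]
    - [0,0,0.05]
  twist:
    - [0,0,0]
    - [0,0,0]
    - [0,0,0]
    - [0,0,0]
    - [0,0,0]
    - [0,0,0]
    - [0,0,0]
    - [0,0,0]
  fingers: [0,0.6,1,1,1,1,1,1]
  force: 30

```text
time_s: 12.7
position: [536.0, 373.5, 19.2]
orientation: [2.22, 2.223, 0.002]
contact_force: [-0.1, -0.2, 5.7]
gripper_width: 0.46
finger_force: 30.6
```

Emit:
arm_command:
  delta_pos:
    - [0,0,-0.1]
    - [0,0,-0.3]
    - [0,0,-0.7]
    - [0,0,-1]
    - [0,0,-1]
  twist:
    - [0,0,0]
    - [0,0,0]
    - [0,0,0]
    - [0,0,0]
    - [0,0,0]
  fingers: [1,1,1,1,1]

```text
time_s: 13.32
position: [536.9, 374.2, 101.3]
orientation: [2.219, 2.222, 0.008]
contact_force: [0.5, -0.6, -0.7]
gripper_width: 0.46
finger_force: 30.4
```

Emit:
arm_command:
  delta_pos:
    - [0,0,-0.5]
    - [0,0,-1]
    - [0,0,-1]
  twist:
    - [0,0,0]
    - [0,0,0]
    - [0,0,0]
  fingers: [1,1,1]

```text
time_s: 13.7
position: [536.9, 374.2, 181.2]
orientation: [2.219, 2.222, 0.009]
contact_force: [0.0, 1.3, -0.7]
gripper_width: 0.462
finger_force: 30.6
```

Emit:
arm_command:
  delta_pos:
    - [-0.3,-0.1,0]
    - [-0.6,-0.2,0]
    - [-1,-0.25,0]
  twist:
    - [0,0,0]
    - [0,0,0]
    - [0,0,0]
  fingers: [1,1,1]

```text
time_s: 14.08
position: [514.2, 292.3, 176.1]
orientation: [-2.218, -2.223, 0.006]
contact_force: [0.4, -0.4, -1.1]
gripper_width: 0.46
finger_force: 30.6
```

Emit:
arm_command:
  delta_pos:
    - [-0.5,-0.12,0]
    - [-1,-0.25,0]
  twist:
    - [0,0,0]
    - [0,0,0]
  fingers: [1,1]

```text
time_s: 14.32
position: [494.3, 211.7, 176.3]
orientation: [-2.219, -2.222, 0.006]
contact_force: [-0.7, -0.2, -0.4]
gripper_width: 0.458
finger_force: 30.6
```

Emit:
arm_command:
  delta_pos:
    - [-0.5,-0.12,0]
    - [-1,-0.25,0]
    - [-1,-0.25,0]
    - [-1,-0.25,0]
  twist:
    - [0,0,0]
    - [0,0,0]
    - [0,0,0]
    - [0,0,0]
  fingers: [1,1,1,1]

```text
time_s: 14.82
position: [475.6, 133.4, 177.5]
orientation: [-2.22, -2.222, 0.002]
contact_force: [-0.2, -0.9, -0.9]
gripper_width: 0.457
finger_force: 30.6
```

```bash
python3 look.py w6
```

```text
t 14.825 pos [475.6 133.4 177.5] yaw 90.05 F [-0.2 -0.9 -0.9] w 0.457
```

View pics/w6.png

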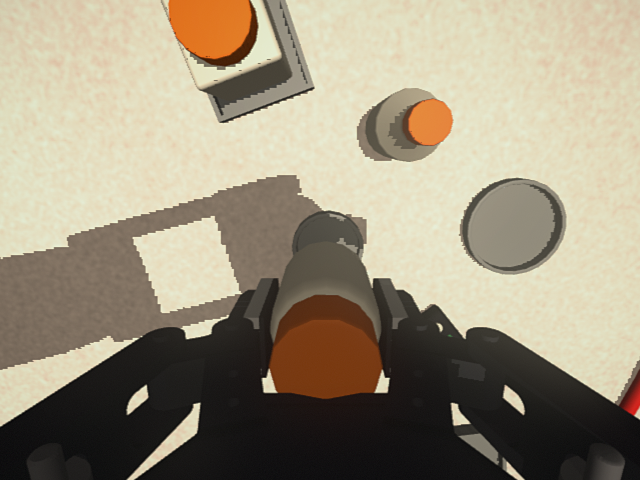

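The jar is held upright. The small round stand shows behind it, with its rim from column 293 to 363 and its top at row 211. square_large sits flat in its stand. The rim gives one more centre estimate.

Run:
```python
from h import *
s,c=pickle.load(open("w6.pkl","rb"))
print(cast(c,[(293,240),(363,240),(328,211)],14,s)[:,:2]);print(cast(c,[(462,225),(566,225),(514,178),(512,273)],14,s)[:,:2])
```

```text
[[447.92530824 112.15994812]
 [509.3738227  112.15303821]
 [478.60985357 138.04463081]]
[[594.92412735 125.66713612]
 [685.12868338 125.65349041]
 [634.57761912 166.16389354]
 [644.20792569  81.30174756]]
```

Emit:
arm_command:
  delta_pos:
    - [-0.34,0.025,0]
    - [-0.34,0.025,0.4]
    - [-0.34,0.025,0.8]
    - [-0.34,0.025,1]
    - [-0.34,0.025,1]
  twist:
    - [0,0,0]
    - [0,0,0]
    - [0,0,0]
    - [0,0,0]
    - [0,0,0]
  fingers: [1,1,1,1,1]

```text
time_s: 15.5
position: [477.2, 106.7, 97.0]
orientation: [-2.217, -2.223, 0.005]
contact_force: [-0.1, -0.1, -0.9]
gripper_width: 0.458
finger_force: 30.6
```

Emit:
arm_command:
  delta_pos:
    - [0,0,0.3]
    - [0,0,0.6]
    - [0,0,0.7]
    - [0,0,0.7]
  twist:
    - [0,0,0]
    - [0,0,0]
    - [0,0,0]
    - [0,0,0]
  fingers: [1,1,1,1]

```text
time_s: 16.0
position: [478.4, 106.4, 42.8]
orientation: [2.219, 2.223, 0.0]
contact_force: [0.1, -0.2, -0.1]
gripper_width: 0.457
finger_force: 30.6
```

Emit:
arm_command:
  delta_pos:
    - [0,0,0.12]
    - [0,0,0.2]
    - [0,0,0.245]
    - [0,0,0.245]
    - [0,0,0.245]
  twist:
    - [0,0,0]
    - [0,0,0]
    - [0,0,0]
    - [0,0,0]
    - [0,0,0]
  fingers: [1,1,1,1,1]

```text
time_s: 16.62
position: [477.9, 106.0, 23.2]
orientation: [2.22, 2.223, 0.0]
contact_force: [-1.4, -0.2, 4.6]
gripper_width: 0.458
finger_force: 31.0
```

Emit:
arm_command:
  delta_pos:
    - [0,0,0]
    - [0,0,0]
    - [0,0,0]
    - [0,0,0]
    - [0,0,-0.2]
    - [0,0,-0.6]
    - [0,0,-1]
    - [0,0,-1]
  twist:
    - [0,0,0]
    - [0,0,0]
    - [0,0,0]
    - [0,0,0]
    - [0,0,0]
    - [0,0,0]
    - [0,0,0]
    - [0,0,0]
  fingers: [0,0,0,0,0,0,0,0]

```text
time_s: 17.62
position: [479.7, 106.4, 105.1]
orientation: [2.218, 2.221, 0.007]
contact_force: [-0.4, -0.3, -1.0]
gripper_width: 1.0
finger_force: 0.0
```

Emit:
arm_command:
  delta_pos:
    - [-0.2,0,-0.4]
    - [-0.6,0,-0.8]
    - [-0.9,0,-1]
  twist:
    - [0,0,0]
    - [0,0,0]
    - [0,0,0]
  fingers: [0,0,0]

```text
time_s: 18.0
position: [478.1, 33.2, 183.4]
orientation: [2.22, 2.223, 0.0]
contact_force: [-0.5, 0.5, 0.9]
gripper_width: 0.999
finger_force: 0.0
```

Emit:
arm_command:
  delta_pos:
    - [-0.5,-0.2,0]
    - [-1,-0.4,0]
  twist:
    - [0,0,0]
    - [0,0,0]
  fingers: [0,0]

```text
time_s: 18.25
position: [445.3, -47.0, 181.9]
orientation: [-2.218, -2.223, 0.002]
contact_force: [0.4, 0.1, -0.1]
gripper_width: 0.997
finger_force: 0.0
```

Emit:
arm_command:
  delta_pos:
    - [-0.5,0,0]
    - [-0.9,0,0]
    - [-0.9,0,0]
    - [-0.9,0,0]
  twist:
    - [0,0,0]
    - [0,0,0]
    - [0,0,0]
    - [0,0,0]
  fingers: [0,0,0,0]

```text
time_s: 18.75
position: [445.7, -117.5, 182.0]
orientation: [-2.219, -2.221, 0.001]
contact_force: [-0.9, -0.3, -0.1]
gripper_width: 1.002
finger_force: 0.0
```

```bash
python3 look.py w7 93
```

```text
t 18.75 pos [ 445.7 -117.5  182. ] yaw 90.06 F [-0.9 -0.3 -0.1] w 1.002
cap [325. 206.] 4726 [446.1 -94.5]
```

Emit:
arm_command:
  delta_pos:
    - [0.275,0,0]
    - [0.275,0,0.3]
    - [0.275,0,0.7]
    - [0.275,0,0.8]
    - [0.275,0,0.8]
  twist:
    - [0,0,0]
    - [0,0,0]
    - [0,0,0]
    - [0,0,0]
    - [0,0,0]
  fingers: [0,0,0,0,0]

```text
time_s: 19.42
position: [446.3, -95.5, 118.9]
orientation: [-2.219, -2.224, 0.0]
contact_force: [0.1, -0.0, -0.1]
gripper_width: 0.993
finger_force: 0.0
```

```bash
python3 look.py w8 93
```

```text
t 19.425 pos [446.3 -95.5 118.9] yaw 90.13 F [ 0.1 -0.  -0.1] w 0.993
cap [320. 271.] 6914 [444.3 -93.7]
```

Emit:
arm_command:
  delta_pos:
    - [0.01,-0.015,0.4]
    - [0.01,-0.015,0.8]
    - [0.01,-0.015,1]
    - [0.01,-0.015,1]
  twist:
    - [0,0,0]
    - [0,0,0]
    - [0,0,0]
    - [0,0,0]
  fingers: [0,0,0,0]

```text
time_s: 19.98
position: [445.2, -95.2, 39.0]
orientation: [-2.22, -2.223, 0.0]
contact_force: [-0.6, -0.3, 0.3]
gripper_width: 1.0
finger_force: 0.0
```

Emit:
arm_command:
  delta_pos:
    - [0,0,0.04]
    - [0,0,0.04]
    - [0,0,0.04]
    - [0,0,0.04]
    - [0,0,0.04]
    - [0,0,0.04]
    - [0,0,0.04]
  twist:
    - [0,0,0]
    - [0,0,0]
    - [0,0,0]
    - [0,0,0]
    - [0,0,0]
    - [0,0,0]
    - [0,0,0]
  fingers: [0,1,1,1,1,1,1]
  force: 45

```text
time_s: 20.85
position: [445.5, -95.4, 36.9]
orientation: [2.219, 2.222, 0.001]
contact_force: [-1.4, 0.8, 6.6]
gripper_width: 0.71
finger_force: 48.5
```

Emit:
arm_command:
  delta_pos:
    - [0,0,-0.1]
    - [0,0,-0.3]
    - [0,0,-0.7]
    - [0,0,-1]
    - [0,0,-1]
  twist:
    - [0,0,0]
    - [0,0,0]
    - [0,0,0]
    - [0,0,0]
    - [0,0,0]
  fingers: [1,1,1,1,1]

```text
time_s: 21.48
position: [446.2, -95.5, 117.4]
orientation: [2.217, 2.22, 0.004]
contact_force: [1.0, 0.6, -1.9]
gripper_width: 0.704
finger_force: 49.7
```

Emit:
arm_command:
  delta_pos:
    - [0,0,-0.4]
    - [0.2,0.2,-0.8]
    - [0.5,0.5,-0.8]
    - [1,1,-0.8]
  twist:
    - [0,0,0]
    - [0,0,0]
    - [0,0,0]
    - [0,0,0]
  fingers: [1,1,1,1]

```text
time_s: 21.98
position: [524.4, -15.1, 178.9]
orientation: [-2.222, -2.22, 0.003]
contact_force: [1.5, -0.6, -2.6]
gripper_width: 0.709
finger_force: 50.2
```

Emit:
arm_command:
  delta_pos:
    - [0.5,0.5,0]
    - [1,1,0]
  twist:
    - [0,0,0]
    - [0,0,0]
  fingers: [1,1]

```text
time_s: 22.22
position: [605.2, 66.3, 177.9]
orientation: [-2.219, -2.222, 0.004]
contact_force: [0.9, -1.0, -1.4]
gripper_width: 0.708
finger_force: 50.2
```

Emit:
arm_command:
  delta_pos:
    - [0.3,0.3,0]
    - [0.4,0.43,0]
    - [0.4,0.43,0]
    - [0.4,0.43,0]
  twist:
    - [0,0,0]
    - [0,0,0]
    - [0,0,0]
    - [0,0,0]
  fingers: [1,1,1,1]

```text
time_s: 22.72
position: [638.0, 95.9, 179.3]
orientation: [-2.22, -2.221, 0.003]
contact_force: [-0.2, -0.6, -2.3]
gripper_width: 0.715
finger_force: 50.1
```

```bash
python3 look.py w9
```

```text
t 22.725 pos [638.   95.9 179.3] yaw 90.02 F [-0.2 -0.6 -2.3] w 0.715
```

View pics/w9.png

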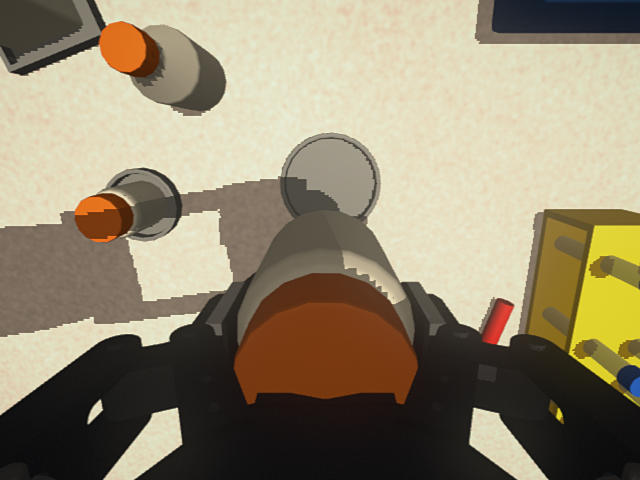

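round_small stands in its stand, at about (145,205). The large round stand's rim spans columns 281–381 with its top at row 132. The held jar is straight, with its bottom front at (325,210).

Run:
```python
from h import *
s,c=pickle.load(open("w9.pkl","rb"))
print(cast(c,[(281,183),(381,183),(331,132)],14,s)[:,:2]);print(cast(c,(325,211),179.3-37,s)-s["position"])
```

```text
[[601.17662258 124.29006621]
 [685.87423601 124.23604839]
 [643.39169142 165.80214601]]
[[  0.64341017  29.60331096 -36.97570109]]
```

Emit:
arm_command:
  delta_pos:
    - [0.35,0.05,0]
    - [0.35,0.05,0.4]
    - [0.35,0.05,0.8]
    - [0.35,0.05,1]
    - [0.35,0.05,1]
  twist:
    - [0,0,0]
    - [0,0,0]
    - [0,0,0]
    - [0,0,0]
    - [0,0,0]
  fingers: [1,1,1,1,1]

```text
time_s: 23.4
position: [642.3, 124.3, 99.0]
orientation: [-2.22, -2.221, 0.003]
contact_force: [0.2, 0.0, -1.3]
gripper_width: 0.711
finger_force: 50.1
```

Emit:
arm_command:
  delta_pos:
    - [0,0,0.3]
    - [0,0,0.5]
    - [0,0,0.5]
    - [0,0,0.5]
  twist:
    - [0,0,0]
    - [0,0,0]
    - [0,0,0]
    - [0,0,0]
  fingers: [1,1,1,1]

```text
time_s: 23.9
position: [643.9, 125.2, 60.7]
orientation: [2.219, 2.222, 0.002]
contact_force: [-0.1, 0.9, -1.8]
gripper_width: 0.709
finger_force: 50.1
```

Emit:
arm_command:
  delta_pos:
    - [-0.01,-0.02,0.12]
    - [-0.01,-0.02,0.2]
    - [-0.01,-0.02,0.245]
    - [-0.01,-0.02,0.245]
    - [-0.01,-0.02,0.245]
  twist:
    - [0,0,0]
    - [0,0,0]
    - [0,0,0]
    - [0,0,0]
    - [0,0,0]
  fingers: [1,1,1,1,1]

```text
time_s: 24.52
position: [641.0, 124.2, 41.0]
orientation: [-2.22, -2.223, 0.001]
contact_force: [-4.2, -1.1, 5.3]
gripper_width: 0.709
finger_force: 50.8
```

Emit:
arm_command:
  delta_pos:
    - [0,0,0]
    - [0,0,0]
    - [0,0,0]
    - [0,0,0]
    - [0,0,-0.2]
    - [0,0,-0.6]
    - [0,0,-1]
    - [0,0,-1]
  twist:
    - [0,0,0]
    - [0,0,0]
    - [0,0,0]
    - [0,0,0]
    - [0,0,0]
    - [0,0,0]
    - [0,0,0]
    - [0,0,0]
  fingers: [0,0,0,0,0,0,0,0]

```text
time_s: 25.52
position: [643.7, 124.6, 124.3]
orientation: [2.217, 2.22, 0.01]
contact_force: [0.8, -0.4, -0.3]
gripper_width: 1.002
finger_force: 0.0
```

Emit:
arm_command:
  delta_pos:
    - [-0.2,0,-0.4]
    - [-0.6,0,-0.8]
    - [-1,-0.3,-0.9]
  twist:
    - [0,0,0]
    - [0,0,0]
    - [0,0,0]
  fingers: [0,0,0]

```text
time_s: 25.9
position: [619.2, 43.5, 193.6]
orientation: [2.217, 2.221, 0.005]
contact_force: [0.1, -0.1, -0.7]
gripper_width: 0.999
finger_force: 0.0
```

Emit:
arm_command:
  delta_pos:
    - [-0.5,-0.2,0]
    - [-1,-0.4,0]
  twist:
    - [0,0,0]
    - [0,0,0]
  fingers: [0,0]

```text
time_s: 26.15
position: [584.6, -36.8, 191.7]
orientation: [-2.219, -2.223, 0.001]
contact_force: [0.9, -1.0, 0.1]
gripper_width: 1.002
finger_force: 0.0
```

Emit:
arm_command:
  delta_pos:
    - [-0.5,-0.2,0]
    - [-1,-0.4,0]
  twist:
    - [0,0,0]
    - [0,0,0]
  fingers: [0,0]

```text
time_s: 26.4
position: [552.7, -116.9, 191.5]
orientation: [-2.219, -2.222, 0.001]
contact_force: [0.8, -0.4, -0.5]
gripper_width: 1.0
finger_force: 0.0
```

Emit:
arm_command:
  delta_pos:
    - [-0.5,-0.1,0]
    - [-1,-0.2,0]
  twist:
    - [0,0,0]
    - [0,0,0]
  fingers: [0,0]

```text
time_s: 26.65
position: [537.0, -197.0, 191.6]
orientation: [-2.219, -2.222, 0.001]
contact_force: [0.6, -0.4, -0.5]
gripper_width: 0.999
finger_force: 0.0
```

Emit:
arm_command:
  delta_pos:
    - [-0.5,-0.1,0]
    - [-1,-0.2,0]
  twist:
    - [0,0,0]
    - [0,0,0]
  fingers: [0,0]

```text
time_s: 26.9
position: [521.2, -276.9, 191.4]
orientation: [-2.219, -2.222, 0.001]
contact_force: [0.9, 0.9, -0.4]
gripper_width: 1.002
finger_force: 0.0
```

Emit:
arm_command:
  delta_pos:
    - [-0.5,0,0]
    - [-1,0,0]
  twist:
    - [0,0,0]
    - [0,0,0]
  fingers: [0,0]

```text
time_s: 27.15
position: [521.5, -357.0, 191.5]
orientation: [-2.219, -2.222, 0.0]
contact_force: [0.8, 0.4, 0.3]
gripper_width: 0.999
finger_force: 0.0
```

Emit:
arm_command:
  delta_pos:
    - [-0.5,0,0]
    - [-0.85,0,0]
    - [-0.85,0,0]
    - [-0.85,0,0]
  twist:
    - [0,0,0]
    - [0,0,0]
    - [0,0,0]
    - [0,0,0]
  fingers: [0,0,0,0]

```text
time_s: 27.65
position: [521.9, -423.0, 191.5]
orientation: [-2.219, -2.222, -0.0]
contact_force: [0.1, 0.9, -0.0]
gripper_width: 1.003
finger_force: 0.0
```

```bash
python3 look.py w10 67
```

```text
t 27.65 pos [ 521.9 -423.   191.5] yaw 90.08 F [ 0.1  0.9 -0. ] w 1.003
cap [322. 195.] 1252 [ 520.2 -398.6]
```

View pics/w10.png

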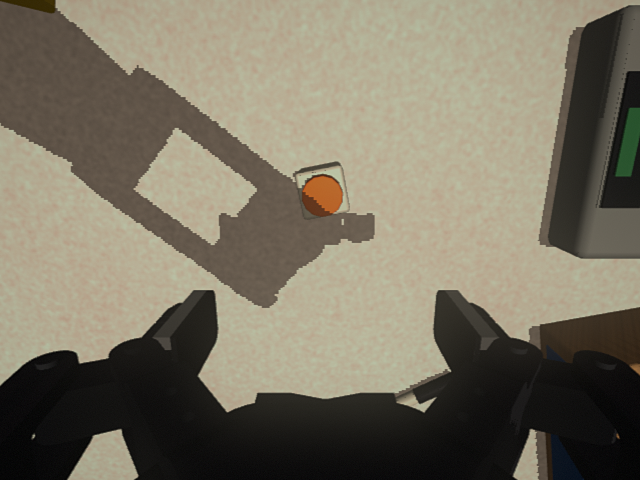

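The wrist view shows square_small's cap at (322,195) and shoulder corners at (295,171), (341,162), (350,210) and (301,219). The jar is turned about 10.7°.

Emit:
arm_command:
  delta_pos:
    - [0.3,-0.02,0]
    - [0.3,-0.02,0.3]
    - [0.3,-0.02,0.7]
    - [0.3,-0.02,1]
    - [0.3,-0.02,1]
    - [0.3,-0.02,1]
  twist:
    - [0,0,-0.059]
    - [0,0,-0.059]
    - [0,0,-0.059]
    - [0,0,-0.059]
    - [0,0,-0.059]
    - [0,0,-0.059]
  fingers: [0,0,0,0,0,0]

```text
time_s: 28.45
position: [521.3, -399.7, 113.4]
orientation: [2.003, 2.418, 0.0]
contact_force: [-0.2, -0.8, -0.2]
gripper_width: 0.997
finger_force: 0.0
```

```bash
python3 look.py w11 67
```

```text
t 28.45 pos [ 521.3 -399.7  113.4] yaw 100.74 F [-0.2 -0.8 -0.2] w 0.997
cap [318. 255.] 1549 [ 517.4 -397.3]
```

View pics/w11.png

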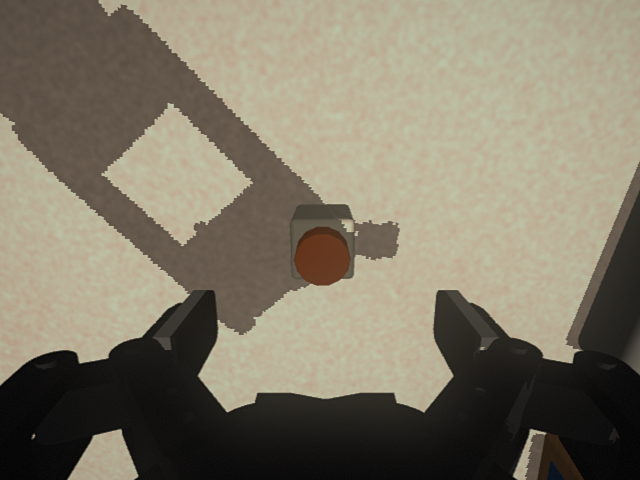

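The jar is square to the fingers, with its cap at (322,256). Next I go down, grip and lift.

Emit:
arm_command:
  delta_pos:
    - [0.01,-0.02,0.4]
    - [0.01,-0.02,0.8]
    - [0.01,-0.02,1]
    - [0.01,-0.02,1]
  twist:
    - [0,0,0]
    - [0,0,0]
    - [0,0,0]
    - [0,0,0]
  fingers: [0,0,0,0]

```text
time_s: 29.0
position: [518.8, -399.3, 31.9]
orientation: [-2.004, -2.418, 0.0]
contact_force: [0.1, -0.5, 0.5]
gripper_width: 0.999
finger_force: 0.0
```

Emit:
arm_command:
  delta_pos:
    - [0,0,0.17]
    - [0,0,0.17]
    - [0,0,0.17]
    - [0,0,0.17]
    - [0,0,0.17]
    - [0,0,0.17]
    - [0,0,0.17]
    - [0,0,0.17]
    - [0,0,0.17]
  twist:
    - [0,0,0]
    - [0,0,0]
    - [0,0,0]
    - [0,0,0]
    - [0,0,0]
    - [0,0,0]
    - [0,0,0]
    - [0,0,0]
    - [0,0,0]
  fingers: [0,0,0.6,1,1,1,1,1,1]
  force: 30

```text
time_s: 30.12
position: [519.2, -399.7, 19.0]
orientation: [2.004, 2.418, -0.0]
contact_force: [0.9, -0.2, 5.0]
gripper_width: 0.443
finger_force: 31.1
```

Emit:
arm_command:
  delta_pos:
    - [0,0,-0.1]
    - [0,0,-0.3]
    - [0,0,-0.7]
    - [0,0,-1]
    - [0,0,-1]
  twist:
    - [0,0,0]
    - [0,0,0]
    - [0,0,0]
    - [0,0,0]
    - [0,0,0]
  fingers: [1,1,1,1,1]

```text
time_s: 30.75
position: [520.0, -400.3, 101.3]
orientation: [2.001, 2.415, 0.0]
contact_force: [-0.2, 0.1, -1.9]
gripper_width: 0.441
finger_force: 30.6
```

Emit:
arm_command:
  delta_pos:
    - [0,0,-0.4]
    - [0,0,-0.8]
    - [0,0,-1]
    - [0,0,-1]
  twist:
    - [0,0,0.03]
    - [0,0,0.059]
    - [0,0,0.059]
    - [0,0,0.059]
  fingers: [1,1,1,1]

```text
time_s: 31.25
position: [519.0, -399.5, 178.8]
orientation: [2.218, 2.224, 0.0]
contact_force: [-0.4, -0.1, -0.6]
gripper_width: 0.44
finger_force: 30.6
```

Emit:
arm_command:
  delta_pos:
    - [0.2,0.2,0]
    - [0.5,0.4,0]
    - [1,0.6,0]
  twist:
    - [0,0,0]
    - [0,0,0]
    - [0,0,0]
  fingers: [1,1,1]

```text
time_s: 31.62
position: [567.4, -317.9, 176.4]
orientation: [-2.219, -2.22, 0.0]
contact_force: [0.5, 0.2, -0.1]
gripper_width: 0.442
finger_force: 30.6
```

Emit:
arm_command:
  delta_pos:
    - [0.5,0.2,0]
    - [1,0.4,0]
  twist:
    - [0,0,0]
    - [0,0,0]
  fingers: [1,1]

```text
time_s: 31.88
position: [599.1, -236.4, 176.6]
orientation: [-2.217, -2.222, 0.001]
contact_force: [-0.0, -0.4, -0.9]
gripper_width: 0.442
finger_force: 30.6
```

Emit:
arm_command:
  delta_pos:
    - [0.5,0.2,0]
    - [1,0.4,0]
    - [1.0,0.4,0]
    - [1.0,0.4,0]
  twist:
    - [0,0,0]
    - [0,0,0]
    - [0,0,0]
    - [0,0,0]
  fingers: [1,1,1,1]

```text
time_s: 32.38
position: [630.3, -158.6, 177.2]
orientation: [-2.217, -2.223, 0.002]
contact_force: [0.2, -0.2, -0.8]
gripper_width: 0.441
finger_force: 30.6
```

```bash
python3 look.py w12
```

```text
t 32.375 pos [ 630.3 -158.6  177.2] yaw 90.15 F [ 0.2 -0.2 -0.8] w 0.441
```

View pics/w12.png

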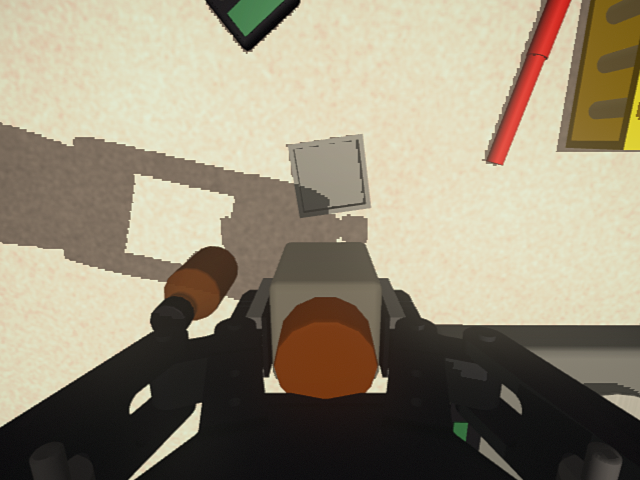

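The small square stand's rim corners are at (289,146), (362,135), (370,207) and (299,217). The jar is held square, and the amber bottle is upright at (205,285).

Run:
```python
from h import *
s,c=pickle.load(open("w12.pkl","rb"))
p=cast(c,[(289,146),(362,135),(370,207),(299,217)],14,s)[:,:2]
e=np.roll(p,-1,0)-p;print(p.mean(0),np.degrees(np.arctan2(e[:,1],e[:,0]))%90,np.linalg.norm(e,axis=1))
print(cast(c,[(273,243),(380,243)],177-19,s)-s["position"])
```

```text
[ 634.70775641 -124.95348707] [8.37712577 8.14228665 8.26591115 6.88043315] [60.2493173  59.97661652 61.56754969 59.87703441]
[[-23.5807884   17.94347514 -19.22689327]
 [ 26.19001939  18.03923182 -19.22689327]]
```

Emit:
arm_command:
  delta_pos:
    - [0.3,0.04,0]
    - [0.44,0.04,0.3]
    - [0.44,0.04,0.7]
    - [0.44,0.04,1]
    - [0.44,0.04,1]
  twist:
    - [0,0,-0.044]
    - [0,0,-0.044]
    - [0,0,-0.044]
    - [0,0,-0.044]
    - [0,0,-0.044]
  fingers: [1,1,1,1,1]

```text
time_s: 33.05
position: [631.9, -124.8, 96.3]
orientation: [-2.06, -2.366, 0.004]
contact_force: [-0.1, 0.5, -0.2]
gripper_width: 0.442
finger_force: 30.6
```

Emit:
arm_command:
  delta_pos:
    - [0,0,0.3]
    - [0,0,0.6]
    - [0,0,0.7]
    - [0,0,0.7]
  twist:
    - [0,0,0]
    - [0,0,0]
    - [0,0,0]
    - [0,0,0]
  fingers: [1,1,1,1]

```text
time_s: 33.55
position: [634.0, -124.6, 43.1]
orientation: [2.061, 2.37, 0.0]
contact_force: [-0.4, 0.0, -0.1]
gripper_width: 0.443
finger_force: 30.6
```

Next I set it down, release, back off and check everything from all cameras.

Emit:
arm_command:
  delta_pos:
    - [0,0,0.12]
    - [0,0,0.2]
    - [0,0,0.25]
    - [0,0,0.25]
    - [0,0,0.25]
  twist:
    - [0,0,0]
    - [0,0,0]
    - [0,0,0]
    - [0,0,0]
    - [0,0,0]
  fingers: [1,1,1,1,1]

```text
time_s: 34.17
position: [633.7, -124.0, 23.1]
orientation: [2.061, 2.371, 0.0]
contact_force: [-1.5, 1.0, 4.6]
gripper_width: 0.441
finger_force: 31.1
```

Emit:
arm_command:
  delta_pos:
    - [0,0,0]
    - [0,0,0]
    - [0,0,0]
    - [0,0,0]
    - [0,0,-0.2]
    - [0,0,-0.6]
    - [0,0,-1]
    - [0,0,-1]
  twist:
    - [0,0,0]
    - [0,0,0]
    - [0,0,0]
    - [0,0,0]
    - [0,0,0]
    - [0,0,0]
    - [0,0,0]
    - [0,0,0]
  fingers: [0,0,0,0,0,0,0,0]

```text
time_s: 35.17
position: [635.9, -124.5, 106.6]
orientation: [2.057, 2.366, 0.006]
contact_force: [0.1, 1.2, -0.5]
gripper_width: 0.998
finger_force: 0.0
```

Emit:
arm_command:
  delta_pos:
    - [0,0,-0.4]
    - [0,0,-0.8]
    - [-0.3,-0.3,-1]
    - [-1,-1,-1]
    - [-1,-1,-1]
  twist:
    - [0,0,0]
    - [0,0,0]
    - [0,0,0]
    - [0,0,0]
    - [0,0,0]
  fingers: [0,0,0,0,0]

```text
time_s: 35.8
position: [563.3, -216.3, 182.2]
orientation: [-2.064, -2.367, 0.002]
contact_force: [-0.4, -0.0, -0.5]
gripper_width: 1.001
finger_force: 0.0
```

Emit:
arm_command:
  delta_pos:
    - [-0.5,-0.5,-0.5]
    - [-1,-1,-0.5]
    - [-1,-1,-0.5]
  twist:
    - [0,0,0]
    - [0,0,0]
    - [0,0,0]
  fingers: [0,0,0]

```text
time_s: 36.17
position: [495.7, -307.2, 222.7]
orientation: [2.067, 2.365, -0.001]
contact_force: [0.2, 1.0, -0.8]
gripper_width: 0.998
finger_force: 0.0
```

Run:
```python
from look import *
for n in("top","scene"):
    c=capture(n);cv2.imwrite(f"pics/{n}F.png",c["color"][...,::-1])
    if n=="scene": big=cv2.resize(c["color"][150:420,200:520,::-1],(800,675)); cv2.imwrite("pics/cropF.png",cv2.resize(big,(710,600)))
    for ce,st,m in blobs(orange(c["color"]),40): print(n,ce.round(1),*[cast(c,ce,z)[0,:2].round(1) for z in(66,92,110)])
```

```text
top [620.2  44.2] [ 884.6 -698.8] [ 871.6 -680.8] [ 862.6 -668.4]
top [634.   44.9] [ 881.9 -730. ] [ 868.9 -711.3] [ 860.  -698.3]
top [579.4  77.8] [ 808. -599.] [ 796.9 -583.6] [ 789.3 -572.9]
top [634.6  61.8] [ 841.5 -727.8] [ 829.6 -709.1] [ 821.4 -696.2]
top [261.9 156.3] [648.2 128.8] [641.2 125.8] [636.4 123.7]
top [374.  159.2] [ 633.5 -123.5] [ 626.9 -120.1] [ 622.3 -117.8]
top [223.1 205.6] [538.6 217.7] [534.4 212.4] [531.4 208.8]
top [273.1 231.5] [477.1 107.3] [474.4 104.9] [472.6 103.1]
top [198.6 262.9] [412.3 273.4] [411.3 266.7] [410.6 262.1]
scene [363.3 271.4] [480.9 113.2] [491.  123.3] [497.9 130.3]
scene [440.7 304.4] [411.4 263.9] [423.3 270.1] [431.5 274.4]
scene [302.6 324.9] [646.8 128.5] [652.6 138.2] [656.7 144.9]
```

View pics/cropF.png

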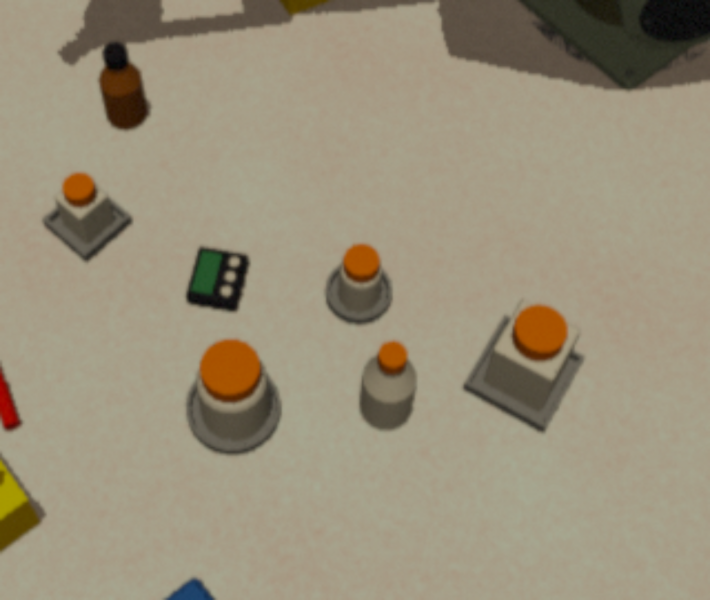

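View pics/topF.png

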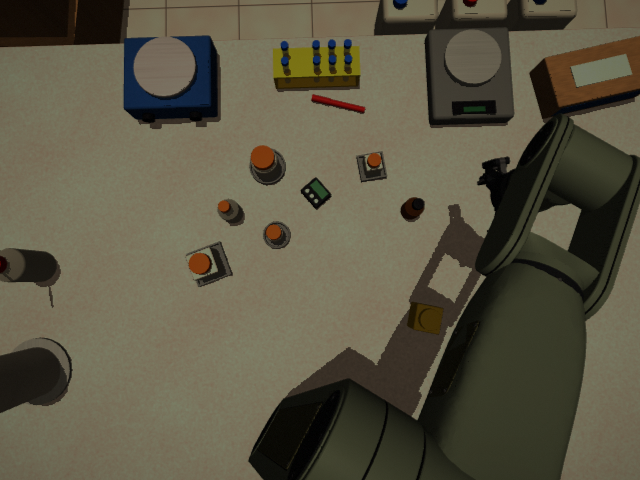

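All four jars stand in their matching stands, with cap centres within about 4 mm of the stand centres. Both bottles are where they began: the white cap is still at pixel (223,206) and the amber one at (412,208).

```bash
python3 -c "
from rig import robot
print(robot.close_job())"
```

```text
the job is handed in; nothing more can be done
None
```

I handed the job in at about 36 s of the 109 s allowed: the final images show all four jars standing in their matching stands and both bottles undisturbed, but the hand-in returned no verdict.

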